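Register a plaster plaque in the screen-print jig

TASK

Take the white plaster plaque off the table easel and lay it face up on the grey print bed, its long side along the two-stop side but clear of all three brass stops, and press it down firmly and flat. Then slide it flat on the bed until its long side is home against both side stops, after that along them until its far end is home against the end stop, and lower the raised screen fully over it. The plaster chips, so never drop or knock it about, and leave the other things on the table where they are.

Things in the scene. Friction and masses are not known exactly. Their poses are not given: they have to be found in the camera images.
- plaque: white plaster plaque, the blank to print: 140 x 60 x 24 mm, about 0.26 kg, edges rounded 3 mm, a small dark dot near each end of its face. Origin: centre of its underside; x along its length, y across its width, z out of its face (24 mm up). The two ends are alike. It starts on the easel's slope, face up, length running up the slope, lower end on the ledge.
- easel: wooden table easel, fixed, 240 x 160 mm, 165 mm high; origin under its middle on the table, low side at -x. Its slope rises towards +x at 35 degrees from level. Only a 44 mm wide mast lies under the plaque (8 mm overhang each side); side rails (72 mm off the middle) lie 14 mm below the slope's plane. The ledge at the low end is 160 mm wide and stands 20 mm proud of that plane.
- jig: screen-print jig, fixed: grey board 260 (x) x 270 (y) mm, 22 mm thick; its flat top is the print bed. Origin under its middle on the table, z up. On the bed stand three brass stops, two blue hinge clamps along the +y edge (y 105 to 135 mm, up to 48 mm above the bed) and two steel rest screws (x +-108, y -121 mm, 12 mm thick, 27 mm high). Dark dots are flush air holes.
- side_stops (a point): point on the bed midway between the two side stops: round brass buttons 16 mm in diameter, 12 mm high, 45 mm from this point towards jig -x and +x. Jig x 0, y +23 mm, 22 mm above the table; axes as the jig's. The plaque bears on their -y sides.
- end_stop (a point): foot centre, on the bed, of the end stop: one round brass button 16 mm in diameter, 12 mm high, at jig x +78, y -15 mm. Axes as the jig's. The plaque's end bears on its -x side.
- home (a point): point on the bed under the plaque's middle when it is home on all three stops: jig x 0, y -15 mm, 22 mm above the table; axes as the jig's. At home the plaque's length lies along x (either end first), its long side touches the side stops at +y, its end the end stop at +x.
- screen (a joint): angle of the screen on its hinge, rad: 0 = down, level over the bed (its stop), grows as it is raised, 1.57 upright, 1.9 upper limit. Starts raised, 1.45 to 1.75. A stiff friction hinge (about 0.7 N m) holds it wherever it is left, so it must be pushed all the way down; 1 to 5 N at the free edge moves it.
- hinge (a point): middle of the screen's hinge axis, along jig x at y +118 mm, 59 mm above the table; axes as the jig's. The screen is a frame of 20 x 20 mm aluminium tube, 240 mm along x, reaching from 12 to 245 mm from the axis, tubes centred on the plane through it, with a green sheet with a pale star near its underside. Down, it lies towards -y, underside 27 mm above the bed.
- screen_edge (a point): middle of the screen's free-edge tube, on the tube's centre line, 235 mm from the hinge axis; its x axis runs along the tube (the hinge's direction), its y axis points back to the hinge, its z axis is the screen's upper side (up when down, away from the bed towards +y when raised).
- jar: bystander: closed glass jar, 72 mm diameter, 95 mm high, loose; origin under its centre
- ink: bystander: red ink jar, 64 mm diameter, 75 mm high, loose; origin under its centre
- tub: bystander: open white plastic tub, 96 mm diameter, 80 mm high, loose; origin under its centre
- paint: bystander: blue paint bottle, 52 mm diameter, 130 mm high, loose; origin under its centre
- brush: bystander: paint brush lying on the table, loose, under 30 mm high; origin under its middle
- done_plaque: bystander: finished blue plaque with a star, 140 x 60 x 24 mm, lying on the table, loose; origin under its centre
- squeegee: bystander: wooden squeegee with a yellow blade, 150 mm long, 34 mm high, lying on the table, loose; origin under its centre
Mind the look-alikes: they are no part of the job. What is shaped like the plaque but pink or purple is not meant.

How it is judged:
By the outcome, as a careful person would: the job done as asked, in the order asked, and still so for the second after the job is handed in, with the robot touching nothing.
It also fails if it takes over 72 s, if anything falls off the work surface, if the arm or the gripper's body presses on something with over 40 N, if the wrist force passes 120 N, or if a joint passes its speed limit or range.

ROBOT

A 7-joint arm with a two-finger parallel gripper is mounted at the origin on the work surface. World frame = base frame: x ahead of the robot, y to its left, z up, the work surface at z = 0. Lengths are in mm, angles in rad, forces in N, time in s.
With the tool pointing down it reaches from about 425 to 925 mm from the base axis. Payload 6.8 kg.
Tool frame: the origin (TCP) lies on the centre line of the jaws, within the pads' length; the fingertips stand 19 mm ahead of it and the grasp point (between the pads) is the TCP; z points along the fingers, y is the line along which they close (so a half turn about z gives the same grasp; the last joint's range is limited). The gripper opens to 85 mm and grips with 20 to 120 N. Pads are 22 mm wide; open, the fingers measure 114 mm over their backs; the gripper's body (76 mm by 85 mm) begins 54 mm behind the grasp point. The pads swing forward as they close: fully open they stand 13 mm farther back than shut.
Start: joints at [-1.359, 0.477, 0.022, 1.555, -0.011, 1.109, -0.083], TCP at [212.201, 640.795, 217.708] pointing down, gripper open.
Joint ranges: [-2.96, 2.96], [-0.34, 2.1], [-1.41, 1.46], [0.24, 2.44], [-1.37, 4.51], [0.17, 1.92], [-2.96, 2.96]. Speed limits (rad/s): [2.39, 2.39, 3.14, 3.14, 3.14, 3.14, 3.14].

INTERFACE

Orientations are given as a unit quaternion [w, x, y, z].
In Python, from workcell import env gives the robot as it stands. The module is installed in compiled form; this text tells all that it offers.
- The arm moves only by the tool send_rows, never from a script. Its argument "moves" is a list of rows, each a list of 5 numbers: the opening, from 0 (shut) to 1 (fully open), then the shift along the tool's x, y, z scaled (see below), then the turn about the tool's z scaled (see below). In form: [[fingers, tx, ty, tz, roll], ...]. A call has 1 to 10 rows; each row shifts and turns the commanded pose from where the row before left it, along the tool's axes as they then stand; what a row does not reach is not made up. The controller multiplies each number of a shift by 0.4 m and each number of a turn by 60 degrees. A row lasts 1/10 s, in which the tool goes at most 50 mm and 8.59 degrees, less where a joint would pass 70% of its speed; a pose out of reach is approached as far as the arm can. A call with a number of a shift or a turn outside -1 to 1 is refused whole. A call with a gripper value outside its range is refused whole. The fingers move at their own pace and stop on an object; "force" is the grip in N (left out, the last holds). Time passes only in rows, so rows that do not move let the fingers close. It gives the time, the measured TCP pose, the force, the opening and the grip force at its end, in the units of the state.
- env.state(): the state, without advancing time (a new reading comes with each control period).
- env.get_image(name): name is "side" or "top" or "wrist"; returns the picture (420x560x3 uint8, red, green, blue); there is no depth.
- env.camera_info(name): a dict with "camera_matrix" (3x3 intrinsics, pixels), "eye" and "attitude" of the camera in the world. Camera axes: x right, y down, z forward; pixel columns grow to the right and rows downward; lengths in mm; the calibration is good to about 2 mm. The wrist camera is an equidistant fisheye: a pixel r from the principal point sees the ray r / f radians off the axis. A picture is of the moment at which its call begins: read the wrist's pose just before it. camera_info takes no time and is no camera call; for the wrist camera it gives the pose at the moment of the call.
- env.close_job(): hands the job in; it is judged then, once.
The state is a dict: "t": time; "joints": joint angles; "qvel": joint speeds; "effort": joint torques, N m; "ee_pos": TCP position; "orientation": TCP orientation; "ft_force": force on the tool from outside, world axes, zero at the start; "wrist_torque": the same for the moment, N m; "width": opening from 0.0 (shut) to 1.0 (fully open); "grasp_force": force on a finger pad.
Only numpy, scipy, OpenCV 4.12 (cv2) and the standard library are available. Lean on these libraries where they do the work, as an engineer would, in place of code of your own. Each camera call takes 0.05 s, during which the arm holds its last target. There are 200 camera calls.

## Working session

There is one attempt and no reset: what is moved stays moved. The work goes in short steps, Python scripts to look and compute and a tool call to move; the robot and the scene stay as the last step left them, time stands still between calls to the robot, and variables do not carry over. Pictures are saved under pics/ and viewed, at most 10 in all, crops included, and the job is handed in when it is done.

Besides the shell and the picture viewer there is one more tool, called after "Call:" by a JSON object that holds its "name" and its "arguments". send_rows: Moves the arm, as the interface text tells. Shifts and turns lie within -1 to 1; 1 stands for 0.4 m of shift or 60 degrees of turn. Its arguments: {"type":"object","properties":{"moves":{"type":"array","items":{"type":"array","items":{"type":"number","minimum":-1,"maximum":1}}},"force":{"type":"number"}},"required":["moves"]}

```bash
mkdir -p pics
python3 - <<'E'
from workcell import env
import cv2,numpy as np
s=env.state();print({k:np.round(v,3).tolist() for k,v in s.items()})
for n in("side","top","wrist"):
    i=env.camera_info(n);print(n,{k:np.round(v,4).tolist() for k,v in i.items()})
    cv2.imwrite(f"pics/{n}0.png",env.get_image(n)[:,:,::-1])
a=cv2.imread("pics/side0.png");b=cv2.imread("pics/top0.png")
np.save("x.npy",a)
E
```

```text
{'t': 0.0, 'joints': [-1.359, 0.478, 0.022, 1.556, -0.012, 1.109, -0.083], 'qvel': [0.002, 0.003, -0.001, -0.001, -0.001, -0.0, 0.0], 'effort': [-0.0, -59.645, 1.608, -28.12, 0.012, 0.009, 0.0], 'ee_pos': [212.031, 640.198, 216.728], 'orientation': [-0.0, 0.159, 0.987, -0.001], 'ft_force': [-0.595, 0.449, -0.218], 'wrist_torque': [0.026, 0.004, -0.014], 'grasp_force': 0.0, 'width': 1.001}
side {'camera_matrix': [[400.1349, 0.0, 281.6114], [0.0, 400.1349, 218.5685], [0.0, 0.0, 1.0]], 'eye': [-4.4751, -626.9983, 904.006], 'attitude': [-0.3648, 0.855, -0.3434, 0.1342]}
top {'camera_matrix': [[446.2081, 0.0, 270.0236], [0.0, 446.2081, 209.6155], [0.0, 0.0, 1.0]], 'eye': [289.6951, -15.5364, 1364.2358], 'attitude': [-0.0698, 0.7138, -0.6936, 0.0673]}
wrist {'camera_matrix': [[325.1923, 0.0, 269.9241], [0.0, 325.1923, 207.7624], [0.0, 0.0, 1.0]], 'eye': [141.2681, 665.2738, 372.8392], 'attitude': [0.1213, 0.8017, 0.5788, 0.0866]}
```

View pics/top0.png

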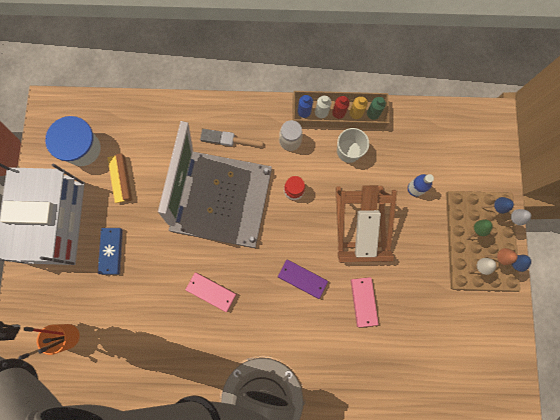

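View pics/side0.png

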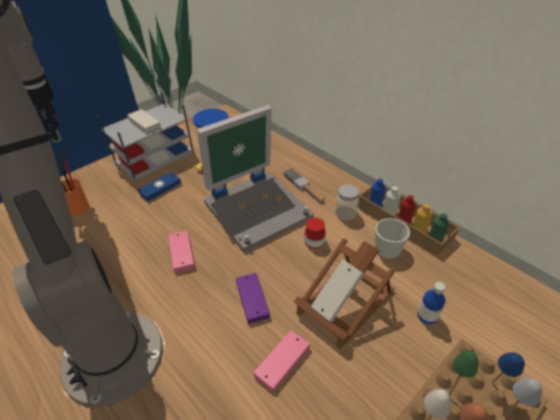

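The top view shows the white plaque on the easel at (368,233). Things that could be mistaken for it are the white box on the tray (28,213), pink (212,292), pink (365,302), purple (303,279) and blue done plaque (109,251). I choose the one at (368,233), lying on the wooden slope. The jig is at (220,200) with its screen raised on the left. I'll check it in a close crop.

```bash
cat > h.py <<'E'
import cv2,numpy as np
from scipy.spatial.transform import Rotation as R
def rot(q): return R.from_quat([q[1],q[2],q[3],q[0]]).as_matrix()
def ray(i,px,fish=False):
    K=np.array(i["camera_matrix"]);x=(px[0]-K[0,2])/K[0,0];y=(px[1]-K[1,2])/K[1,1]
    if fish:
        r=np.hypot(x,y);d=np.array([x/r*np.sin(r),y/r*np.sin(r),np.cos(r)]) if r>0 else np.array([0,0,1.])
    else: d=np.array([x,y,1.])
    d=rot(i["attitude"])@d;return np.array(i["eye"]),d/np.linalg.norm(d)
def onz(i,px,z,fish=False):
    o,d=ray(i,px,fish);return o+d*(z-o[2])/d[2]
def tri(r1,r2):
    (o1,d1),(o2,d2)=r1,r2
    t=np.linalg.lstsq(np.c_[d1,-d2],o2-o1,rcond=None)[0]
    a,b=o1+t[0]*d1,o2+t[1]*d2;return (a+b)/2,np.linalg.norm(a-b)
def proj(i,P,fish=False):
    K=np.array(i["camera_matrix"]);c=rot(i["attitude"]).T@(np.array(P)-np.array(i["eye"]))
    if fish:
        r=np.hypot(c[0],c[1]);th=np.arctan2(r,c[2]);u=c[:2]/r*th
    else:u=c[:2]/c[2]
    return u*K[0,0]+K[:2,2]
E
python3 - <<'E'
import cv2,numpy as np
t=cv2.imread("pics/top0.png");s=cv2.imread("pics/side0.png")
f=lambda a,x,y:cv2.resize(a[y:y+75,x:x+100],(400,300),interpolation=cv2.INTER_CUBIC)
cv2.imwrite("pics/c1.png",np.vstack([np.hstack([f(t,318,190),f(t,170,150)]),np.hstack([f(s,290,250),f(s,205,175)])]))
E
```

```text
(no output)
```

View pics/c1.png

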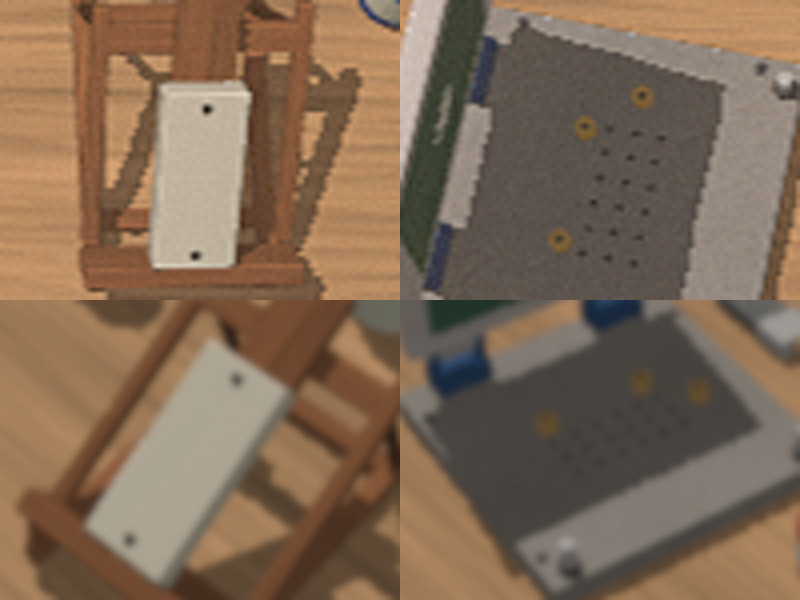

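The crop confirms a white plaque with two dark dots on the easel slope. It also shows the three brass stops. Next I'll triangulate the dots and stops.

Run:
```python
from workcell import env
from h import *
T=env.camera_info("top");S=env.camera_info("side");o=np.array([.4,.4])
for n,a,b in [("dhi",(369.75,217.25),(349,270)),("dlo",(366.75,253.75),(322.25,310)),("s-",(210,210),(241.75,206)),("s+",(216.25,182),(265.5,195.25)),("e",(230.5,174.25),(279.75,197.75))]:
    p,e=tri(ray(T,np.array(a)-o),ray(S,np.array(b)-o));print(n,p.round(1),round(e,1), onz(T,np.array(a)-o,34).round(1), onz(S,np.array(b)-o,34).round(1))
W=env.camera_info("wrist");s=env.state()
tr=rot(s["orientation"]);print(tr.T@(np.array(W["eye"])-s["ee_pos"]), (tr.T@rot(W["attitude"])).round(3))
```

```text
dhi [ 518.1 -285.3  137.1] 1.0 [ 537.7 -308.3   34. ] [ 587.8 -239.1   34. ]
dlo [ 422.7 -289.7   70.8] 0.8 [ 426.8 -297.8   34. ] [ 441.2 -274.6   34. ]
s- [547.4 177.8  26.4] 0.5 [546.1 176.5  34. ] [542.4 170.9  34. ]
s+ [636.6 162.8  27.3] 1.2 [634.4 162.2  34. ] [632.3 156.5  34. ]
e [662.5 120.   27.1] 0.5 [660.3 119.5  34. ] [657.4 114.   34. ]
[  75.02876486    1.24265191 -156.03233103] [[-0.001 -0.956 -0.295]
 [ 1.    -0.001 -0.   ]
 [-0.    -0.295  0.956]]
```

Call:
{"name": "send_rows", "arguments": {"moves": [[1,0,0,-0.09,-0.14],[1,0,0,-0.09,-0.14],[1,0,0,-0.08,-0.068]]}}

```text
t: 0.45
ee_pos: [212.2, 640.6, 323.0]
orientation: [-0.0, -0.025, 1.0, -0.0]
ft_force: [-0.1, -0.2, 0.4]
width: 0.997
grasp_force: 0.0
```

Call:
{"name": "send_rows", "arguments": {"moves": [[1,-0.042,-0.117,0,0],[1,-0.042,-0.117,0,0],[1,-0.042,-0.117,0,0],[1,-0.042,-0.117,0,0],[1,-0.042,-0.117,0,0],[1,-0.042,-0.117,0,0],[1,-0.042,-0.117,0,0],[1,-0.042,-0.117,0,0],[1,-0.042,-0.117,0,0],[1,-0.042,-0.117,0,0]]}}

```text
t: 1.45
ee_pos: [401.1, 178.6, 321.7]
orientation: [0.0, -0.022, 1.0, 0.0]
ft_force: [0.9, 0.9, 0.7]
width: 0.999
grasp_force: 0.0
```

Call:
{"name": "send_rows", "arguments": {"moves": [[1,-0.014,-0.117,0,0],[1,-0.014,-0.117,0,0],[1,-0.014,-0.117,0,0],[1,-0.014,-0.117,0,0],[1,-0.014,-0.117,0,0],[1,-0.014,-0.117,0,0],[1,-0.014,-0.117,0.03,0],[1,-0.014,-0.117,0.03,0],[1,-0.014,-0.117,0.03,0],[1,-0.014,-0.117,0.03,0]]}}

```text
t: 2.45
ee_pos: [477.9, -285.8, 273.2]
orientation: [0.0, -0.023, 1.0, 0.0]
ft_force: [0.8, 0.9, 1.3]
width: 1.003
grasp_force: 0.0
```

Run:
```python
from workcell import env
from h import *
s=env.state();i=env.camera_info("wrist");im=env.get_image("wrist")[:,:,::-1]
cv2.imwrite("pics/w1.png",im)
print(s["t"],np.round(s["ee_pos"],1),np.round(s["orientation"],4),s["qvel"].max() if hasattr(s["qvel"],"max") else "")
for p in [(518.1,-285.3,137.1),(422.7,-289.7,70.8)]:print(proj(i,p,True))
```

```text
2.45 [ 477.9 -285.8  273.2] [ 2.000e-04 -2.280e-02  9.997e-01  1.000e-04] 1.295643454393379
[267.47879266 232.1645301 ]
[267.65106258 127.87681343]
```

View pics/w1.png

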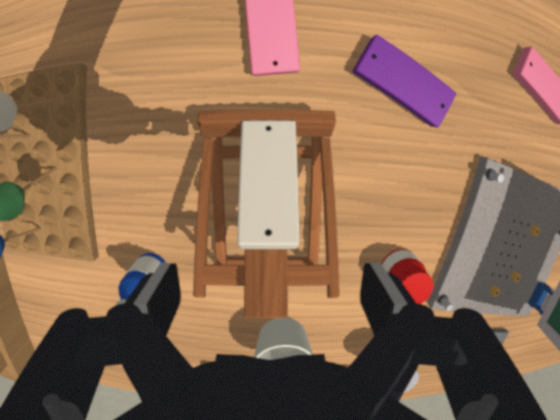

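Wrist view: the plaque dots are at (268,128) and (268,232), matching the triangulation to within a pixel. I'll descend and grip.

Call:
{"name": "send_rows", "arguments": {"moves": [[1,0.002,-0.002,0.09,0],[1,0,-0.001,0.09,0],[1,0,0,0.09,0],[1,0,0,0.08,0],[1,0,0,0.04,0],[1,0,0,0.025,0],[1,0,0,0.0125,0],[1,0,0,0,0]], "force": 30}}

```text
t: 3.3
ee_pos: [477.0, -285.6, 102.7]
orientation: [-0.0, -0.022, 1.0, 0.0]
ft_force: [-0.2, -0.4, 0.6]
width: 1.003
grasp_force: 0.0
```

Call:
{"name": "send_rows", "arguments": {"moves": [[0.6,0,0,0,0],[0.6,0,0,0,0],[0.6,0,0,0,0],[0.5,0,0,0,0],[0.5,0,0,0,0],[0.5,0,0,0,0],[0.5,0,0,0,0]], "force": 30}}

```text
t: 4.0
ee_pos: [477.0, -285.5, 102.7]
orientation: [-0.0, -0.022, 1.0, 0.0]
ft_force: [-0.4, 1.1, -0.4]
width: 0.494
grasp_force: 0.0
```

Run:
```python
from workcell import env
from h import *
im=env.get_image("wrist")[:,:,::-1]; s=env.get_image("side")[:,:,::-1]
cv2.imwrite("pics/w2.png",np.hstack([cv2.resize(im[80:400,120:440],(400,400)),cv2.resize(s[220:340,270:390],(400,400),interpolation=cv2.INTER_CUBIC)]))
```

```text
(no output)
```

View pics/w2.png

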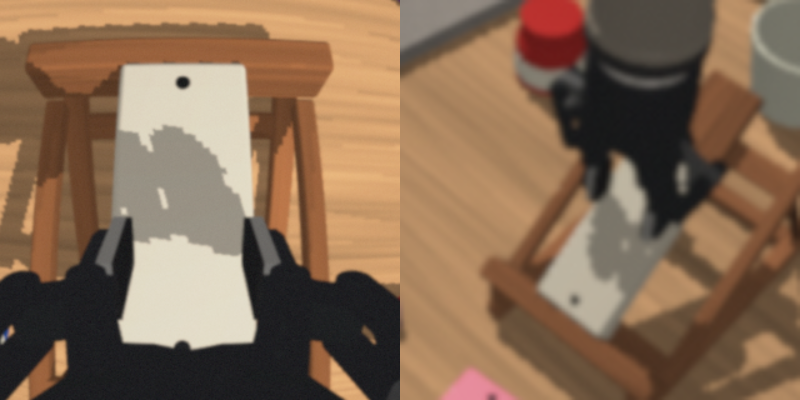

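The pads straddle the plaque and have nearly closed on its sides, so the width scale isn't linear. I'll close further.

Call:
{"name": "send_rows", "arguments": {"moves": [[0.4,0,0,0,0],[0.3,0,0,0,0],[0.2,0,0,0,0],[0,0,0,0,0],[0,0,0,0,0]], "force": 30}}

```text
t: 4.6
ee_pos: [477.0, -285.5, 102.7]
orientation: [0.0, -0.022, 1.0, 0.0]
ft_force: [0.1, -0.6, -0.4]
width: -0.001
grasp_force: 0.0
```

Run:
```python
from workcell import env
from h import *
im=env.get_image("wrist")[:,:,::-1]; s=env.get_image("side")[:,:,::-1]
cv2.imwrite("pics/w3.png",np.hstack([cv2.resize(im[80:400,120:440],(400,400)),cv2.resize(s[220:340,270:390],(400,400),interpolation=cv2.INTER_CUBIC)]))
```

```text
(no output)
```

View pics/w3.png

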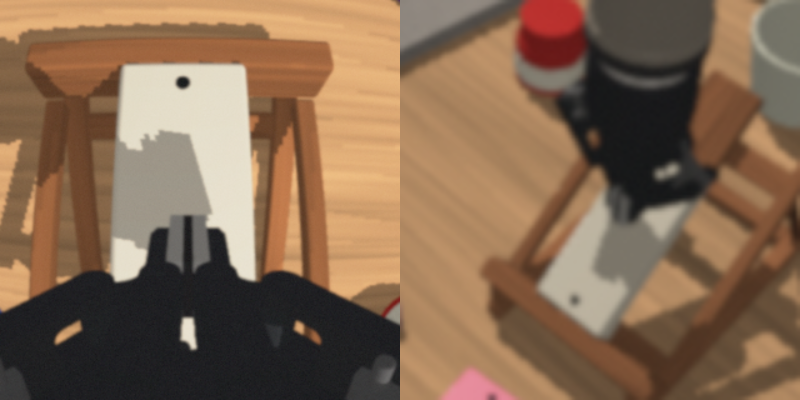

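The fingers have shut above the face without touching it (zero force), so the real tip height differs from what I assumed. I'll measure the tip in this picture.

Run:
```python
from workcell import env
from h import *
i=env.camera_info("wrist");s=env.state();print(np.round(s["ee_pos"],1),np.round(i["eye"],1), s["width"])
print("dlo pred",proj(i,(422.7,-289.7,70.8),True),"seen 265.6 145.6")
for x in(466,477):
    o,d=ray(i,(270.4,252),True);print("tip",o+d*(x-o[0])/d[0])
T=env.camera_info("top");
# w2: tips at half width: crop (115,218),(262,218)
for c in[(118,218),(257,218)]:
    o,d=ray(i,(120+c[0]*.8,80+c[1]*.8),True);print((o+d*(466-o[0])/d[0]).round(1),(o+d*(477-o[0])/d[0]).round(1))
```

```text
[ 477.  -285.5  102.7] [ 402.4 -287.8  258.7] 0.0015719873486071182
dlo pred [264.97844705 145.29939099] seen 265.6 145.6
tip [ 466.         -284.71982514  121.75526875]
tip [ 477.         -284.1953138    98.06994211]
[ 466.  -310.   127.2] [ 477.  -313.8  104.4]
[ 466.  -258.9  122.5] [ 477.  -253.9   98.9]
```

Run:
```python
from workcell import env
from h import *
i=env.camera_info("side");w=env.camera_info("wrist")
print("tip tri",tri(ray(i,(337.5,285),False),ray(w,(270.4,252),True)))
o,d=ray(i,(337.5,285));
for y in(-295,-285.5):print((o+d*(y-o[1])/d[1]).round(1))
for z in (83.7,100,120):print(z,proj(i,(477,-285.5,z)),proj(w,(466,-285.5,z),True))
```

```text
tip tri (array([ 473.97588022, -285.718233  ,  113.45508074]), np.float64(7.86150989122074))
[ 465.9 -295.   133.7]
[ 479.4 -285.5  111.7]
83.7 [335.98475028 292.37715857] [268.940735   223.89321185]
100 [336.47886133 288.4434034 ] [268.85551262 234.48906803]
120 [337.10113308 283.48932537] [268.72902088 250.35675926]
```

Both views put the shut tips at z≈117, which is about 15 mm above the reported TCP rather than 19 mm below it. From here I'll go by the measured tips: reopen, go about 35 mm lower in guarded steps, and look again.

Call:
{"name": "send_rows", "arguments": {"moves": [[1,0,0,0,0],[1,0,0,0,0],[1,0,0,0,0],[1,0,0,0,0],[1,0,0,0,0],[1,0,0,0,0],[1,0,0,0,0]]}}

```text
t: 5.4
ee_pos: [477.0, -285.5, 102.7]
orientation: [0.0, -0.022, 1.0, -0.0]
ft_force: [0.9, -0.3, -0.4]
width: 0.997
grasp_force: 0.0
```

Call:
{"name": "send_rows", "arguments": {"moves": [[1,0,-0.004,0.025,0],[1,0,0,0.025,0],[1,0,0,0,0]]}}

```text
t: 5.7
ee_pos: [475.9, -286.4, 80.8]
orientation: [-0.001, -0.022, 1.0, 0.001]
ft_force: [-0.7, -0.3, -0.3]
width: 0.996
grasp_force: 0.0
```

Call:
{"name": "send_rows", "arguments": {"moves": [[1,0,0,0.02,0],[1,0,0,0.015,0],[1,0,0,0,0]]}}

```text
t: 6.0
ee_pos: [476.4, -286.7, 67.7]
orientation: [-0.001, -0.022, 1.0, 0.0]
ft_force: [-0.9, -0.2, 0.6]
width: 1.0
grasp_force: 0.0
```

Run:
```python
from workcell import env
from h import *
im=env.get_image("wrist")[:,:,::-1]; s=env.get_image("side")[:,:,::-1]
cv2.imwrite("pics/w4.png",np.hstack([cv2.resize(im[80:400,120:440],(400,400)),cv2.resize(s[220:340,270:390],(400,400),interpolation=cv2.INTER_CUBIC)]))
```

```text
(no output)
```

View pics/w4.png

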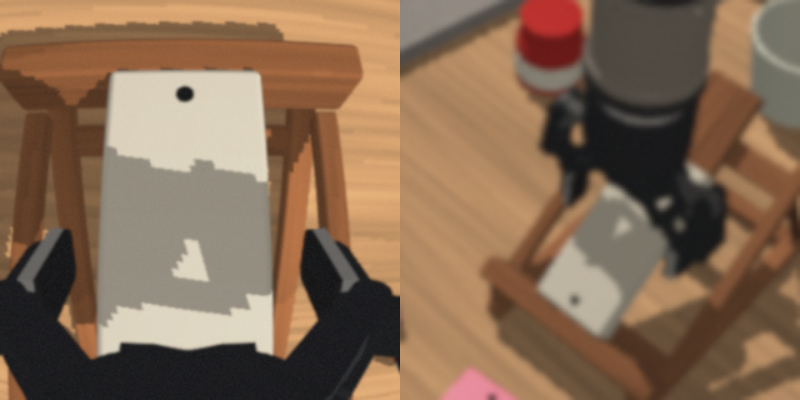

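Open pads sit beside the plaque. From their 85 mm spacing, the tips are about 30 mm above the reported TCP. I'll go 10 mm lower, then close.

Call:
{"name": "send_rows", "arguments": {"moves": [[1,0,0,0.0125,0],[1,0,0,0.0125,0],[1,0,0,0,0]]}}

```text
t: 6.4
ee_pos: [476.6, -286.8, 58.0]
orientation: [-0.0, -0.022, 1.0, 0.0]
ft_force: [0.1, 0.7, 0.8]
width: 0.999
grasp_force: 0.0
```

Call:
{"name": "send_rows", "arguments": {"moves": [[0.8,0,0,0,0],[0.7,0,0,0,0],[0.65,0,0,0,0],[0.6,0,0,0,0],[0.6,0,0,0,0],[0.5,0,0,0,0],[0.5,0,0,0,0]], "force": 30}}

```text
t: 7.1
ee_pos: [477.2, -287.6, 59.0]
orientation: [0.0, -0.022, 1.0, -0.0]
ft_force: [-0.2, -2.0, 4.1]
width: 0.699
grasp_force: 33.3
```

Gripped at 33 N with a 59.5 mm opening, which is right for the plaque's width. I'll lift, turn and carry it to the jig.

Call:
{"name": "send_rows", "arguments": {"moves": [[0.5,0,0,-0.01,0],[0.5,0,0,-0.02,0],[0.5,0,0,-0.04,0],[0.5,0,0,-0.06,0],[0.5,0,0,-0.06,0],[0.5,0,0,-0.05,0.05],[0.5,0,0,-0.03,0.07],[0.5,0,0,0,0.05],[0.5,0,0,0,0.028],[0.5,0,0,0,0]]}}

```text
t: 8.1
ee_pos: [477.0, -286.8, 167.1]
orientation: [0.0, 0.081, 0.997, 0.0]
ft_force: [0.4, 0.3, -2.1]
width: 0.698
grasp_force: 33.1
```

Call:
{"name": "send_rows", "arguments": {"moves": [[0.5,0,0.02,0,0],[0.5,0,0.05,0,0],[0.5,0,0.075,0,0],[0.5,0,0.075,0,0],[0.5,0,0.075,0,0],[0.5,0,0.075,0,0],[0.5,0,0.075,0,0],[0.5,0,0.075,0,0],[0.5,0,0.075,0,0],[0.5,0,0.075,0,0]]}}

```text
t: 9.1
ee_pos: [520.1, -20.9, 166.5]
orientation: [-0.0, 0.081, 0.997, 0.0]
ft_force: [0.3, -0.1, -3.5]
width: 0.703
grasp_force: 33.1
```

Call:
{"name": "send_rows", "arguments": {"moves": [[0.5,0,0.075,0,0],[0.5,0,0.075,0,0],[0.5,0,0.075,0,0],[0.5,0,0.065,0,0],[0.5,0,0.045,0,0],[0.5,0,0.025,0,0],[0.5,0,0.005,0,0],[0.5,0,0,0,0],[0.5,0,0,0,0]]}}

```text
t: 10.0
ee_pos: [544.0, 119.7, 166.7]
orientation: [-0.0, 0.082, 0.997, -0.0]
ft_force: [0.0, -1.2, -2.7]
width: 0.696
grasp_force: 33.1
```

Run:
```python
from workcell import env
from h import *
s=env.state();print(s["t"],np.round(s["ee_pos"],1),np.round(s["orientation"],4),np.round(s["ft_force"],1),s["grasp_force"])
i=env.camera_info("wrist");im=env.get_image("wrist")[:,:,::-1]; t=env.get_image("side")[:,:,::-1]
cv2.imwrite("pics/w5.png",np.hstack([cv2.resize(im[20:,60:480],(400,381)),cv2.resize(t[100:243,170:320],(400,381),interpolation=cv2.INTER_CUBIC)]))
cv2.imwrite("pics/w5f.png",im)
```

```text
10.0 [544.  119.7 166.7] [-1.000e-04  8.230e-02  9.966e-01 -3.000e-04] [ 0.  -1.2 -2.7] 33.13052594661713
```

View pics/w5.png

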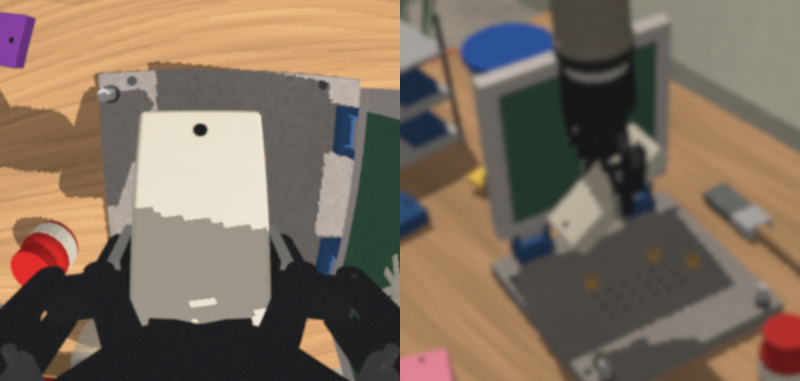

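The plaque hangs tilted over the bed, with its low end towards jig −x. The near dot is at (270,155) and all three stops are clear. I'll lower it gently.

Call:
{"name": "send_rows", "arguments": {"moves": [[0.5,0,0,0.04,0],[0.5,0,0,0.06,0],[0.5,0,0,0.06,0],[0.5,0,0,0.06,0],[0.5,0,0,0.04,0],[0.5,0,0,0.02,0],[0.5,0,0,0.015,0],[0.5,0,0,0,0]]}}

```text
t: 10.9
ee_pos: [544.2, 121.2, 48.6]
orientation: [-0.0, 0.081, 0.997, -0.0]
ft_force: [0.5, 0.1, -2.4]
width: 0.701
grasp_force: 33.1
```

Call:
{"name": "send_rows", "arguments": {"moves": [[0.5,0,0,0.005,0],[0.5,0,0,0.005,0],[0.5,0,0,0.005,0],[0.5,0,0,0.005,0]]}}

```text
t: 11.3
ee_pos: [544.3, 121.6, 40.8]
orientation: [0.0, 0.081, 0.997, 0.0]
ft_force: [-0.6, 0.2, -2.6]
width: 0.697
grasp_force: 33.1
```

Call:
{"name": "send_rows", "arguments": {"moves": [[0.5,0,0,0.005,0],[0.5,-0.002,0,0.005,0],[0.5,-0.003,0,0.005,0]]}}

```text
t: 11.6
ee_pos: [546.1, 121.1, 34.8]
orientation: [-0.0, 0.081, 0.997, 0.0]
ft_force: [-1.0, -0.1, 5.3]
width: 0.701
grasp_force: 33.9
```

Call:
{"name": "send_rows", "arguments": {"moves": [[0.5,-0.003,0,0.005,0],[0.5,-0.003,0,0.005,0],[0.5,-0.003,0,0.005,0]]}}

```text
t: 11.9
ee_pos: [550.9, 120.4, 29.3]
orientation: [0.001, 0.081, 0.997, 0.0]
ft_force: [-0.8, -1.4, 6.2]
width: 0.698
grasp_force: 33.6
```

Contact came at the predicted height and the plaque is pivoting in the pads with about 8 N. I'll continue.

Call:
{"name": "send_rows", "arguments": {"moves": [[0.5,-0.003,0,0.006,0],[0.5,-0.003,0,0.006,0],[0.5,-0.003,0,0.006,0],[0.5,-0.003,0,0.006,0]]}}

```text
t: 12.3
ee_pos: [556.9, 119.4, 20.2]
orientation: [0.002, 0.082, 0.997, 0.0]
ft_force: [2.1, -1.0, 5.4]
width: 0.701
grasp_force: 33.0
```

Call:
{"name": "send_rows", "arguments": {"moves": [[0.5,-0.003,0,0.006,0],[0.5,-0.003,0,0.006,0],[0.5,-0.002,0,0.006,0],[0.5,-0.002,0,0.006,0]]}}

```text
t: 12.7
ee_pos: [561.3, 118.7, 10.6]
orientation: [0.003, 0.082, 0.997, 0.0]
ft_force: [2.8, -1.4, 5.5]
width: 0.701
grasp_force: 32.7
```

Call:
{"name": "send_rows", "arguments": {"moves": [[0.5,-0.001,0,0.004,0],[0.5,-0.001,0,0.004,0],[0.5,-0.001,0,0.003,0]]}}

```text
t: 13.0
ee_pos: [562.8, 118.4, 6.3]
orientation: [0.003, 0.082, 0.997, 0.0]
ft_force: [3.8, -1.9, 5.2]
width: 0.698
grasp_force: 32.7
```

Call:
{"name": "send_rows", "arguments": {"moves": [[0.5,0,0,0.004,0],[0.5,0,0,0.003,0],[0.5,0,0,0,0]]}}

```text
t: 13.3
ee_pos: [563.2, 118.4, 3.7]
orientation: [0.003, 0.082, 0.997, 0.0]
ft_force: [4.7, -0.8, 4.8]
width: 0.705
grasp_force: 33.0
```

Call:
{"name": "send_rows", "arguments": {"moves": [[0.5,0,0,0.004,0],[0.5,0,0,0.003,0],[0.5,0,0,0,0]]}}

```text
t: 13.6
ee_pos: [563.2, 118.4, 3.4]
orientation: [0.003, 0.082, 0.997, 0.001]
ft_force: [-5.1, -0.7, 35.1]
width: 0.699
grasp_force: 49.2
```

Call:
{"name": "send_rows", "arguments": {"moves": [[0.5,0,0,0.003,0],[0.5,0,0,0,0]]}}

```text
t: 13.8
ee_pos: [563.2, 118.4, 3.3]
orientation: [0.003, 0.082, 0.997, 0.002]
ft_force: [-9.0, -0.9, 48.2]
width: 0.696
grasp_force: 56.3
```

Call:
{"name": "send_rows", "arguments": {"moves": [[0.5,0,0,-0.008,0],[0.5,0,0,0,0],[0.5,0,0,0,0]], "force": 20}}

```text
t: 14.1
ee_pos: [561.7, 118.8, 3.5]
orientation: [0.002, 0.081, 0.997, 0.001]
ft_force: [-2.0, -0.6, 19.9]
width: 0.699
grasp_force: 42.9
```

```bash
cat > dots.py <<'E'
from workcell import env
from h import *
def dots(cam,box):
    i=env.camera_info(cam);im=env.get_image(cam)
    x0,y0,x1,y1=box;c=im[y0:y1,x0:x1].astype(int)
    g=c.min(2);w=cv2.morphologyEx(((g>120)&(c.max(2)-g<40)).astype(np.uint8),cv2.MORPH_OPEN,np.ones((3,3)))
    n,l,st,_=cv2.connectedComponentsWithStats(w);k=1+st[1:,4].argmax()
    m=(l==k).astype(np.uint8);cs,_=cv2.findContours(m,cv2.RETR_EXTERNAL,cv2.CHAIN_APPROX_NONE)
    f=np.zeros_like(m);cv2.drawContours(f,cs,-1,1,-1)
    h=((f==1)&(g<90)).astype(np.uint8);n,l2,s2,ce=cv2.connectedComponentsWithStats(h)
    box2=cv2.minAreaRect(cs[0])
    return i,im,[(ce[j]+[x0,y0],s2[j,4]) for j in range(1,n) if s2[j,4]>2],cs[0][:,0]+[x0,y0],box2
E
python3 - <<'E'
from dots import *
i,im,d,c,b=dots("wrist",(170,60,380,300))
cv2.imwrite("pics/w6f.png",im[:,:,::-1]);print(d)
for p,a in d:print(onz(i,p,46,True).round(1))
s=env.state();print(s["t"],np.round(s["ee_pos"],1),np.round(s["ft_force"],1),s["grasp_force"])
E
```

```text
[(array([269.74733096, 153.23131673]), np.int32(281))]
[502.6 129.6  46. ]
14.15 [561.7 118.8   3.5] [-3.4  0.4 20.4] 42.91255801683292
```

Call:
{"name": "send_rows", "arguments": {"moves": [[0.5,0,0,-0.004,0],[0.5,0,0,0,0],[0.6,0,0,0,0],[0.66,0,0,0,0]], "force": 20}}

```text
t: 14.55
ee_pos: [560.3, 118.9, 3.6]
orientation: [0.001, 0.081, 0.997, 0.0]
ft_force: [-0.2, 1.4, 9.3]
width: 0.7
grasp_force: 37.7
```

Call:
{"name": "send_rows", "arguments": {"moves": [[0.7,0,0,0,0],[0.72,0,0,0,0],[0.76,0,0,0,0],[0.85,0,0,0,0],[0.85,0,0,0,0]]}}

```text
t: 15.05
ee_pos: [559.0, 118.9, 2.6]
orientation: [-0.0, 0.081, 0.997, -0.0]
ft_force: [0.2, -0.1, -0.2]
width: 0.853
grasp_force: 0.0
```

Run:
```python
from dots import *
i,im,d,c,b=dots("wrist",(170,60,380,300))
cv2.imwrite("pics/w7f.png",im[:,:,::-1]);print(d)
for p,a in d:print(onz(i,p,46,True).round(1))
s=env.state();print(s["t"],np.round(s["ee_pos"],1),np.round(s["ft_force"],1),s["grasp_force"])
```

```text
[(array([270.36861314, 163.64233577]), np.int32(274))]
[503.8 129.3  46. ]
15.1 [559.1 118.9   2.7] [-0.9 -0.6 -0.4] 0.0
```

Call:
{"name": "send_rows", "arguments": {"moves": [[0.85,0,0,-0.02,0],[0.85,0,0,-0.04,0],[0.85,0,0,-0.08,0],[0,0,0,-0.1,0],[0,0,0,-0.1,0],[0,0,0,-0.06,0],[0,0,0,0,0],[0,0,0,0,0]]}}

```text
t: 15.9
ee_pos: [559.7, 119.1, 164.3]
orientation: [0.001, 0.081, 0.997, 0.001]
ft_force: [0.0, 0.2, -1.7]
width: 0.009
grasp_force: 0.0
```

Run:
```python
from dots import *
s=env.state();print(s["t"],np.round(s["ee_pos"],1),s["width"])
i,im,d,c,b=dots("wrist",(190,60,370,330));t=env.camera_info("top")
cv2.imwrite("pics/w8f.png",im[:,:,::-1]);print(d,b)
for p,a in d:print(onz(i,p,46,True).round(1))
i2,im2,d2,c2,b2=dots("side",(190,160,320,250));print(d2)
cv2.imwrite("pics/s8f.png",im2[:,:,::-1])
for p,a in d2:print(onz(i2,p,46).round(1))
```

```text
15.9 [559.7 119.1 164.3] 0.008512934132121534
[(array([269.33333333, 131.77777778]), np.int32(36))] ((79.5, 134.5), (155.0, 71.0), 90.0)
[503.9 129.2  46. ]
[]
```

Call:
{"name": "send_rows", "arguments": {"moves": [[0,-0.003,0.002,0.04,0],[0,0,0,0.08,0],[0,0,0,0.08,0],[0,0,0,0.06,0],[0,0,0,0.03,0],[0,0,0,0.02,0],[0,0,0,0,0]]}}

```text
t: 16.7
ee_pos: [560.3, 119.1, 38.0]
orientation: [-0.001, 0.081, 0.997, -0.001]
ft_force: [0.3, -0.6, 0.6]
width: 0.002
grasp_force: 0.0
```

Call:
{"name": "send_rows", "arguments": {"moves": [[0,0,0,0.007,0],[0,0,0,0.007,0],[0,0,0,0.005,0],[0,0,0,0,0]]}}

```text
t: 17.1
ee_pos: [561.4, 119.7, 32.5]
orientation: [0.0, 0.081, 0.997, 0.001]
ft_force: [-2.1, -0.0, 5.5]
width: 0.004
grasp_force: 3.1
```

Call:
{"name": "send_rows", "arguments": {"moves": [[0,0,0,0.004,0],[0,0,0,0.003,0],[0,0,0,0,0]]}}

```text
t: 17.4
ee_pos: [561.4, 119.7, 32.4]
orientation: [0.0, 0.082, 0.997, 0.002]
ft_force: [-12.6, -0.5, 35.7]
width: -0.001
grasp_force: 17.8
```

Firm press made (36 N), and the plaque is flat. Shut-tip contact gives tips = TCP + 13.5 mm. I'll rise, open, and re-grip 10 mm further along +x so the fingers stay between the side stops.

Call:
{"name": "send_rows", "arguments": {"moves": [[0,0,0,-0.01,0],[0,0,0,-0.02,0],[1,-0.012,0,-0.04,0],[1,-0.012,0,-0.02,0],[1,0,0,0,0],[1,0,0,0,0],[1,0,0,0,0],[1,0,0,0,0],[1,0,0,0,0]]}}

```text
t: 18.3
ee_pos: [569.9, 117.9, 64.3]
orientation: [-0.0, 0.081, 0.997, -0.0]
ft_force: [-0.8, -0.3, -1.5]
width: 1.004
grasp_force: 0.0
```

Run:
```python
from dots import *
s=env.state();print(s["t"],np.round(s["ee_pos"],1),s["width"])
i,im,d,c,b=dots("wrist",(190,60,370,330));print(d)
for p,a in d:print(onz(i,p,46,True).round(1))
```

```text
18.3 [569.9 117.9  64.3] 1.0037797118558882
[(array([268.75892857, 125.08928571]), np.int32(112)), (array([269.27419355, 311.29032258]), np.int32(62))]
[503.9 129.3  46. ]
[618.3 110.6  46. ]
```

Both dots are seen 115.9 mm apart at face height, so the plaque lies flat and square at jig (−21.5,−16.3) from home. I'll grip for the slide.

Call:
{"name": "send_rows", "arguments": {"moves": [[1,0,0.001,0.04,0],[1,0,0,0.05,0],[1,0,0,0.03,0],[1,0,0,0.018,0],[1,0,0,0.008,0],[1,0,0,0,0],[0.8,0,0,0,0],[0.72,0,0,0,0],[0.65,0,0,0,0],[0.6,0,0,0,0]], "force": 20}}

```text
t: 19.35
ee_pos: [570.9, 118.1, 7.0]
orientation: [0.001, 0.081, 0.997, 0.0]
ft_force: [-1.0, -0.5, 6.1]
width: 0.697
grasp_force: 23.1
```

Call:
{"name": "send_rows", "arguments": {"moves": [[0.5,0,0,0,0],[0.5,0,0,0,0]], "force": 20}}

```text
t: 19.55
ee_pos: [570.9, 118.1, 7.0]
orientation: [0.001, 0.081, 0.997, 0.0]
ft_force: [-1.3, -0.8, 5.3]
width: 0.699
grasp_force: 23.1
```

Call:
{"name": "send_rows", "arguments": {"moves": [[0.5,0,0.004,0,0],[0.5,0,0.005,0,0],[0.5,0,0.006,0,0],[0.5,0,0.006,0,0],[0.5,0,0.006,0,0],[0.5,0,0.004,0,0],[0.5,0,0,0,0]]}}

```text
t: 20.25
ee_pos: [573.0, 128.8, 7.0]
orientation: [0.001, 0.082, 0.997, -0.001]
ft_force: [-0.2, -5.4, 6.1]
width: 0.697
grasp_force: 23.2
```

Call:
{"name": "send_rows", "arguments": {"moves": [[0.5,0,0.003,0,0],[0.5,0,0.003,0,0],[0.5,0,0,0,0]]}}

```text
t: 20.55
ee_pos: [573.4, 131.0, 7.1]
orientation: [0.001, 0.082, 0.997, -0.001]
ft_force: [-1.5, -5.0, 5.3]
width: 0.699
grasp_force: 23.2
```

Call:
{"name": "send_rows", "arguments": {"moves": [[0.5,0,0.003,0,0],[0.5,0,0.002,0,0],[0.5,0,0,0,0]]}}

```text
t: 20.85
ee_pos: [573.7, 132.8, 7.0]
orientation: [0.001, 0.082, 0.997, -0.001]
ft_force: [-1.0, -5.9, 5.7]
width: 0.697
grasp_force: 23.2
```

Call:
{"name": "send_rows", "arguments": {"moves": [[0.5,0,0.002,0,0],[0.5,0,0.002,0,0],[0.5,0,0,0,0]]}}

```text
t: 21.15
ee_pos: [573.7, 133.2, 7.1]
orientation: [0.001, 0.083, 0.997, -0.001]
ft_force: [-2.4, -7.5, 7.7]
width: 0.701
grasp_force: 23.3
```

Call:
{"name": "send_rows", "arguments": {"moves": [[0.5,0,0.002,0,0],[0.5,0,0.002,0,0],[0.5,0,0,0,0]]}}

```text
t: 21.45
ee_pos: [573.7, 133.4, 7.1]
orientation: [0.0, 0.083, 0.997, -0.002]
ft_force: [-2.5, -10.5, 9.5]
width: 0.7
grasp_force: 23.5
```

Call:
{"name": "send_rows", "arguments": {"moves": [[0.5,0,0.003,0,0],[0.5,0,0,0,0]]}}

```text
t: 21.65
ee_pos: [573.7, 133.4, 7.1]
orientation: [0.0, 0.084, 0.996, -0.003]
ft_force: [-4.0, -13.0, 8.8]
width: 0.696
grasp_force: 23.7
```

Run:
```python
from dots import *
s=env.state();print(s["t"],np.round(s["ee_pos"],2),np.round(s["orientation"],4),np.round(s["ft_force"],1),np.round(s["wrist_torque"],2))
i,im,d,c,b=dots("wrist",(190,60,370,300));cv2.imwrite("pics/w9.png",im[:,:,::-1])
for p,a in d:print(a,p,onz(i,p,46,True).round(1))
```

```text
21.65 [573.71 133.43   7.12] [ 2.000e-04  8.360e-02  9.965e-01 -2.500e-03] [ -4.  -13.    8.8] [-2.43  0.69 -0.08]
263 [269.15209125 129.61977186] [506.9 145.9  46. ]
```

Home on the side stops: the TCP stopped moving while the force rose to 13 N. Now I'll slide along +x.

Call:
{"name": "send_rows", "arguments": {"moves": [[0.5,-0.004,0,0,0],[0.5,-0.006,0,0,0],[0.5,-0.006,0,0,0],[0.5,-0.006,0,0,0],[0.5,-0.006,0,0,0],[0.5,-0.006,0,0,0],[0.5,-0.006,0,0,0],[0.5,-0.004,0,0,0],[0.5,0,0,0,0]]}}

```text
t: 22.6
ee_pos: [581.0, 132.1, 5.0]
orientation: [-0.01, 0.083, 0.997, -0.002]
ft_force: [-26.0, -9.1, 23.3]
width: 0.699
grasp_force: 26.8
```

Call:
{"name": "send_rows", "arguments": {"moves": [[0.5,-0.003,0,0,0],[0.5,-0.003,0,0,0],[0.5,0,0,0,0]]}}

```text
t: 22.9
ee_pos: [583.2, 131.7, 5.0]
orientation: [-0.01, 0.083, 0.997, -0.002]
ft_force: [-26.0, -8.4, 22.1]
width: 0.696
grasp_force: 26.8
```

Run:
```python
from dots import *
s=env.state();print(s["t"],np.round(s["ee_pos"],2))
i,im,d,c,b=dots("wrist",(190,60,370,300));cv2.imwrite("pics/w10.png",im[:,:,::-1])
for p,a in d:
    q=onz(i,p,46,True)-[584.9,132.5,46];print(a,p,q.round(1),"jig",(q[0]*.987-q[1]*.162).round(1),(q[0]*.162+q[1]*.987).round(1))
```

```text
22.9 [583.24 131.74   4.98]
265 [269.34339623 120.79245283] [-70.9  12.1   0. ] jig -71.9 0.5
```

The plaque moved 7 mm, but the tool is dragging hard (26 N, tilted). I'll relax the load, let go, and push the end with shut fingers instead.

Call:
{"name": "send_rows", "arguments": {"moves": [[0.5,0.006,-0.001,-0.002,0],[0.5,0.006,-0.001,-0.001,0],[0.5,0.004,-0.001,0,0],[0.5,0,0,0,0]]}}

```text
t: 23.35
ee_pos: [584.4, 131.6, 6.1]
orientation: [-0.002, 0.083, 0.997, -0.003]
ft_force: [-2.3, -8.8, -6.0]
width: 0.7
grasp_force: 23.9
```

Call:
{"name": "send_rows", "arguments": {"moves": [[0.5,0.001,-0.001,0.002,0],[0.5,0,0,0,0]]}}

```text
t: 23.55
ee_pos: [584.5, 131.6, 5.9]
orientation: [-0.002, 0.083, 0.997, -0.002]
ft_force: [-3.1, -8.1, -0.2]
width: 0.697
grasp_force: 24.5
```

Call:
{"name": "send_rows", "arguments": {"moves": [[0.66,0,0,0,0],[0.7,0,0,0,0],[0.72,0,0,0,0],[0.74,0,0,0,0],[0.8,0,0,0,0],[0.85,0,0,0,0]]}}

```text
t: 24.15
ee_pos: [586.8, 136.3, 6.8]
orientation: [0.0, 0.081, 0.997, 0.0]
ft_force: [0.2, -0.6, 0.6]
width: 0.85
grasp_force: 0.0
```

Call:
{"name": "send_rows", "arguments": {"moves": [[0.85,0,0,-0.02,0],[0.85,0,0,-0.05,0],[0.85,0,0,-0.07,0],[1,0,0,-0.02,0],[1,0,0,0,0],[1,0,0,0,0]]}}

```text
t: 24.75
ee_pos: [586.2, 135.9, 70.3]
orientation: [-0.0, 0.081, 0.997, 0.0]
ft_force: [-1.3, 0.0, -0.1]
width: 1.002
grasp_force: 0.0
```

```bash
cat > chk.py <<'E'
from dots import *
s=env.state();print(s["t"],np.round(s["ee_pos"],2),np.round(s["orientation"],4))
i,im,d,c,b=dots("wrist",(190,40,370,340));cv2.imwrite("pics/chk%d.png"%(s["t"]*100),im[:,:,::-1])
for p,a in d:
    q=onz(i,p,46,True)-[584.9,132.5,46];print(a,p.round(1),"jig",(q[0]*.987-q[1]*.162).round(1),(q[0]*.162+q[1]*.987).round(1))
# brass stops, z=34
h=cv2.cvtColor(im,cv2.COLOR_RGB2HSV);m=((h[...,0]>12)&(h[...,0]<28)&(h[...,1]>140)).astype(np.uint8)
n,l,st,ce=cv2.connectedComponentsWithStats(m)
for j in range(1,n):
    if st[j,4]>15:
        q=onz(i,ce[j],34,True)-[584.9,132.5,34];x,y=q[0]*.987-q[1]*.162,q[0]*.162+q[1]*.987
        if abs(x)<110 and abs(y)<60:print("stop",st[j,4],ce[j].round(1),round(x,1),round(y,1))
E
python3 chk.py
```

```text
24.75 [586.17 135.93  70.31] [-2.000e-04  8.100e-02  9.967e-01  1.000e-04]
103 [262.  116.3] jig -70.9 0.4
61 [262.6 300.3] jig 45.0 -0.0
stop 370 [325.7 159. ] -45.5 38.3
stop 329 [317.9 285.7] 41.3 37.8
stop 305 [263.3 323.7] 73.8 -0.1
```

Plaque: dots centred at jig x −13, y +0.2, square to the stops, so 13 mm is left to go. I'll shut the fingers, drop behind the −x end and push.

Call:
{"name": "send_rows", "arguments": {"moves": [[0,0.03,-0.003,0,0],[0,0.05,-0.003,0,0],[0,0.06,-0.003,0,0],[0,0.06,0,0,0],[0,0.05,0,0,0],[0,0.03,0,0,0],[0,0,0,0.03,0],[0,0,0,0.05,0],[0,0,0,0.04,0],[0,0,0,0.02,0]]}}

```text
t: 25.8
ee_pos: [475.3, 149.6, 12.8]
orientation: [-0.001, 0.081, 0.997, -0.001]
ft_force: [-0.1, 0.0, -0.0]
width: -0.003
grasp_force: 0.0
```

Call:
{"name": "send_rows", "arguments": {"moves": [[0,0,0,0,0],[0,-0.006,0,0,0],[0,-0.008,0,0,0],[0,-0.008,0,0,0],[0,0,0,0,0]]}}

```text
t: 26.3
ee_pos: [485.2, 148.8, 15.2]
orientation: [0.001, 0.081, 0.997, 0.0]
ft_force: [-0.1, -0.1, -0.4]
width: 0.004
grasp_force: 0.0
```

Call:
{"name": "send_rows", "arguments": {"moves": [[0,-0.004,0,0.003,0],[0,-0.004,0,0,0],[0,-0.004,0,0,0],[0,-0.004,0,0,0],[0,-0.004,0,0,0],[0,-0.004,0,0,0],[0,0,0,0,0]]}}

```text
t: 27.0
ee_pos: [493.3, 147.1, 13.4]
orientation: [-0.0, 0.081, 0.997, -0.0]
ft_force: [-1.8, -0.4, -1.0]
width: 0.001
grasp_force: 0.7
```

Call:
{"name": "send_rows", "arguments": {"moves": [[0,-0.004,0,0,0],[0,-0.004,0,0,0],[0,-0.004,0,0,0],[0,-0.004,0,0,0],[0,0,0,0,0]]}}

```text
t: 27.5
ee_pos: [500.6, 146.0, 13.6]
orientation: [0.0, 0.081, 0.997, 0.0]
ft_force: [-1.3, 0.3, -0.2]
width: -0.002
grasp_force: 0.1
```

```bash
python3 chk.py
```

```text
27.5 [500.57 145.99  13.57] [4.000e-04 8.140e-02 9.967e-01 0.000e+00]
```

Call:
{"name": "send_rows", "arguments": {"moves": [[0,-0.003,0,0,0],[0,-0.003,0,0,0],[0,-0.003,0,0,0],[0,0,0,0,0]]}}

```text
t: 27.95
ee_pos: [503.9, 145.5, 13.5]
orientation: [0.0, 0.081, 0.997, 0.0]
ft_force: [-1.3, -0.4, -0.8]
width: 0.002
grasp_force: 0.5
```

Call:
{"name": "send_rows", "arguments": {"moves": [[0,-0.002,0,0,0],[0,-0.002,0,0,0],[0,0,0,0,0]]}}

```text
t: 28.25
ee_pos: [504.7, 145.3, 13.4]
orientation: [-0.0, 0.081, 0.997, 0.0]
ft_force: [-4.3, 0.8, 2.0]
width: 0.002
grasp_force: 2.0
```

Call:
{"name": "send_rows", "arguments": {"moves": [[0,-0.002,0,0,0],[0,-0.002,0,0,0],[0,0,0,0,0]]}}

```text
t: 28.55
ee_pos: [504.7, 145.3, 13.2]
orientation: [-0.002, 0.081, 0.997, 0.0]
ft_force: [-8.1, 1.3, 6.8]
width: -0.0
grasp_force: 4.1
```

Home on the end stop: it stopped at 504.7 with the force rising to 8 N. I'll back off and give one light check push at mid-side towards the side stops.

Call:
{"name": "send_rows", "arguments": {"moves": [[0,0.012,0,0,0],[0,0.006,0,-0.03,0],[0,0,0,-0.07,0],[0,-0.02,-0.02,-0.04,0],[0,-0.05,-0.04,0,0],[0,-0.06,-0.05,0,0],[0,-0.05,-0.035,0,0],[0,-0.04,-0.01,0,0],[0,0,0,0,0]]}}

```text
t: 29.45
ee_pos: [579.3, 68.7, 71.0]
orientation: [0.002, 0.083, 0.997, -0.0]
ft_force: [-0.3, -0.8, -0.8]
width: -0.001
grasp_force: 0.0
```

```bash
python3 chk.py
```

```text
29.45 [579.31  68.68  70.96] [ 2.300e-03  8.270e-02  9.966e-01 -4.000e-04]
stop 173 [429.2 156.2] -45.0 40.5
stop 126 [410.9 277.7] 43.3 39.7
```

Call:
{"name": "send_rows", "arguments": {"moves": [[0,0,0,0.04,0],[0,0,0,0.05,0],[0,0,0,0.03,0],[0,0,0,0.016,0],[0,0,0,0,0],[0,0,0.008,0,0],[0,0,0.008,0,0],[0,0,0,0,0]]}}

```text
t: 30.3
ee_pos: [578.0, 78.1, 15.7]
orientation: [0.001, 0.081, 0.997, 0.0]
ft_force: [-0.4, -0.2, -0.3]
width: -0.0
grasp_force: 0.0
```

Call:
{"name": "send_rows", "arguments": {"moves": [[0,0,0.004,0,0],[0,0,0.004,0,0],[0,0,0.004,0,0],[0,0,0.004,0,0],[0,0,0,0,0]]}}

```text
t: 30.8
ee_pos: [578.4, 83.7, 15.1]
orientation: [-0.0, 0.081, 0.997, 0.0]
ft_force: [-0.1, -0.2, -0.4]
width: -0.0
grasp_force: 0.0
```

Call:
{"name": "send_rows", "arguments": {"moves": [[0,0,0.003,0,0],[0,0,0.003,0,0],[0,0,0.003,0,0],[0,0,0,0,0]]}}

```text
t: 31.2
ee_pos: [579.0, 87.2, 15.1]
orientation: [-0.0, 0.081, 0.997, 0.0]
ft_force: [-0.6, 0.2, -0.4]
width: -0.002
grasp_force: 0.0
```

Call:
{"name": "send_rows", "arguments": {"moves": [[0,0,0.003,0,0],[0,0,0.003,0,0],[0,0,0,0,0]]}}

```text
t: 31.5
ee_pos: [579.2, 88.3, 15.1]
orientation: [-0.0, 0.082, 0.997, -0.001]
ft_force: [-0.7, -4.1, 0.7]
width: -0.001
grasp_force: 1.8
```

Call:
{"name": "send_rows", "arguments": {"moves": [[0,0,0.003,0,0],[0,0,0.002,0,0],[0,0,0,0,0]]}}

```text
t: 31.8
ee_pos: [579.2, 88.4, 15.1]
orientation: [-0.0, 0.082, 0.997, -0.001]
ft_force: [-1.6, -7.8, 2.8]
width: 0.001
grasp_force: 4.0
```

Call:
{"name": "send_rows", "arguments": {"moves": [[0,0,-0.015,0,0],[0,0,-0.03,0,0],[0,0,-0.05,-0.03,0],[0,0,-0.06,-0.06,0],[0,0,0,-0.08,0],[0,0,0,-0.06,0],[0,0,0,0,0]]}}

```text
t: 32.5
ee_pos: [571.9, 28.2, 111.1]
orientation: [0.003, 0.082, 0.997, 0.001]
ft_force: [0.9, -0.9, 0.6]
width: -0.001
grasp_force: 0.0
```

Run:
```python
from h import *
from workcell import env
s=env.state();print(s["t"],np.round(s["ee_pos"],1))
W=env.camera_info("wrist");w=env.get_image("wrist")[:,:,::-1];t=env.get_image("top")[:,:,::-1];sd=env.get_image("side")[:,:,::-1]
for n,a in(("wA",w),("tA",t),("sA",sd)):cv2.imwrite(f"pics/{n}.png",a)
a=cv2.resize(w,(400,300));b=cv2.resize(t[110:260,150:350],(400,300),interpolation=cv2.INTER_CUBIC);c=cv2.resize(sd[90:240,170:370],(400,300),interpolation=cv2.INTER_CUBIC)
d=cv2.resize(w[60:360,260:560],(400,300))
cv2.imwrite("pics/v9.png",np.vstack([np.hstack([a,b]),np.hstack([c,d])]))
```

```text
32.5 [571.9  28.2 111.1]
```

View pics/v9.png

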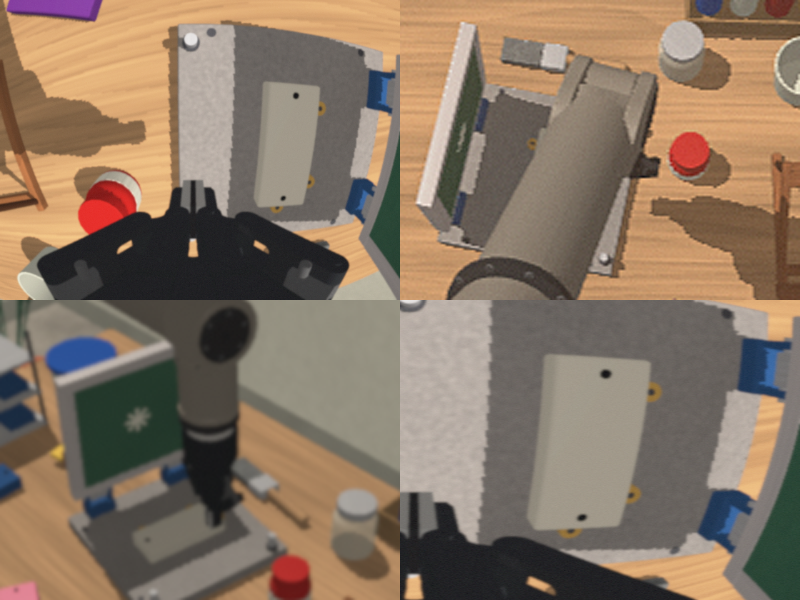

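The picture shows the plaque home: its long side touches both side stops (wrist crop (655,390) and (632,494)) and its end is at the end stop (570,530). The screen still stands raised. Next I'll find its angle from its top-edge corners in the top and side views.

Run:
```python
from h import *
from workcell import env
T=env.camera_info("top");S=env.camera_info("side");W=env.camera_info("wrist")
H=np.array([606.4,263.8,59]);X=np.array([.987,-.162,0]);Y=np.array([.162,.987,0])
for n,a,b in(("+x",(184.5,124),(270.5,112)),("-x",(164,215),(200,129))):
    p,e=tri(ray(T,a),ray(S,b));q=p-H;print(n,p.round(1),round(e,1),"jig x,y,z",(q@X).round(1),(q@Y).round(1),q[2].round(1),"th",np.arctan2(q[2],-(q@Y)).round(3))
for th in(1.45,1.55,1.65,1.75):
    print(th,[proj(c,H+X*sx*120-Y*245*np.cos(th)+np.array([0,0,245*np.sin(th)])).round(1).tolist() for c in(T,S) for sx in(1,-1)])
i=W;h=np.array([584.9,132.5,46])
for p in((413.8,134),(396.5,277)):
    q=onz(i,p,46,True)-h;print((q@X).round(1),(q@Y).round(1))
```

```text
+x [723.2 217.6 278.2] 2.9 jig x,y,z 122.8 -26.7 219.2 th 1.45
-x [480.2 242.6 313. ] 9.3 jig x,y,z -121.1 -41.4 254.0 th 1.409
1.45 [[183.9, 121.1], [161.4, 212.8], [269.5, 105.7], [197.5, 130.7]]
1.55 [[174.3, 119.1], [151.4, 210.8], [265.2, 102.0], [193.7, 126.4]]
1.65 [[165.0, 117.5], [141.7, 209.0], [261.0, 99.1], [190.1, 122.9]]
1.75 [[155.9, 116.2], [132.4, 207.3], [257.0, 97.0], [186.8, 120.3]]
-61.3 -0.9
51.8 -1.1
```

The screen is at about 1.45 rad. I'll rise, go over its top and come down behind it.

Call:
{"name": "send_rows", "arguments": {"moves": [[0,0,0,-0.08,0],[0,0,0,-0.11,0],[0,0,0,-0.11,0],[0,0,0,-0.11,0],[0,0,0,-0.08,0],[0,0,0,-0.03,0],[0,0,0,0,0]]}}

```text
t: 33.35
ee_pos: [570.1, 30.0, 315.5]
orientation: [0.001, 0.081, 0.997, 0.0]
ft_force: [-0.5, -0.1, -0.6]
width: -0.003
grasp_force: 0.0
```

Run:
```python
from h import *
from workcell import env
s=env.state();print(s["t"],np.round(s["ee_pos"],1))
i=env.camera_info("wrist");im=env.get_image("wrist");cv2.imwrite("pics/wB.png",im[:,:,::-1])
h=np.array([584.9,132.5,0]);X=np.array([.987,-.162,0]);Y=np.array([.162,.987,0])
jig=lambda p,z:[round(float(v),1) for v in((onz(i,p,z,True)-h)@X,(onz(i,p,z,True)-h)@Y)]
for n,x,y,z in(("d",-58,0,46),("d",58,0,46),("s",-45,38,34),("s",45,38,34),("e",78,0,34)):
    P=h+X*x+Y*y;P[2]=z;u=proj(i,P,True).round().astype(int);c=im[u[1]-9:u[1]+10,u[0]-9:u[0]+10].astype(int)
    if c.size==0:print(n,u,"out");continue
    m=(c.max(2)<75) if n=="d" else ((c[...,0]-c[...,2])>45)
    yy,xx=np.nonzero(m)
    print(n,(x,y),u,m.sum(),jig((xx.mean()+u[0]-9,yy.mean()+u[1]-9),z) if len(xx) else "")
```

```text
33.35 [570.1  30.  315.5]
d (-58, 0) [347 123] 8 [-58.1, 0.7]
d (58, 0) [343 207] 5 [58.0, 0.2]
s (-45, 38) [371 133] 86 [-45.0, 38.8]
s (45, 38) [367 196] 85 [44.3, 38.4]
e (78, 0) [341 218] 79 [78.8, -1.0]
```

The dots read (−58,0.7) and (58,0.2), with the stops where expected, so the plaque is home. Now over the screen.

Call:
{"name": "send_rows", "arguments": {"moves": [[0,0,0.05,0,0],[0,0,0.09,0,0],[0,0,0.11,0,0],[0,0,0.11,0,0],[0,0,0.11,0,0],[0,0,0.11,0,0],[0,0,0.09,0,0],[0,0,0.03,0,0],[0,0,0,0,0]]}}

```text
t: 34.3
ee_pos: [613.7, 308.4, 311.5]
orientation: [-0.002, 0.08, 0.997, -0.001]
ft_force: [0.8, -0.1, 0.3]
width: -0.002
grasp_force: 0.0
```

Call:
{"name": "send_rows", "arguments": {"moves": [[0,0,0,0.04,0],[0,0,0,0.04,0],[0,0,0,0.02,0],[0,0,0,0,0]]}}

```text
t: 34.7
ee_pos: [614.0, 304.9, 272.9]
orientation: [-0.002, 0.082, 0.997, -0.001]
ft_force: [-0.1, -0.4, 0.4]
width: 0.001
grasp_force: 0.0
```

Call:
{"name": "send_rows", "arguments": {"moves": [[0,0,-0.02,0,0],[0,0,-0.02,0,0],[0,0,-0.02,0,0],[0,0,-0.02,0,0],[0,0,0,0,0]]}}

```text
t: 35.2
ee_pos: [610.1, 272.7, 275.8]
orientation: [0.0, 0.082, 0.997, 0.0]
ft_force: [0.6, -0.9, -0.6]
width: -0.001
grasp_force: 0.0
```

Call:
{"name": "send_rows", "arguments": {"moves": [[0,0,-0.015,0,0],[0,0,-0.02,0,0],[0,0,-0.03,0,0],[0,0,-0.035,0,0],[0,0,-0.035,0.008,0],[0,0,-0.042,0.012,0],[0,0,0,0,0]]}}

```text
t: 35.9
ee_pos: [598.0, 200.4, 266.8]
orientation: [-0.0, 0.084, 0.996, -0.001]
ft_force: [0.2, -1.2, -0.1]
width: 0.003
grasp_force: 0.0
```

Call:
{"name": "send_rows", "arguments": {"moves": [[0,0,-0.035,0.014,0],[0,0,-0.035,0.016,0],[0,0,-0.03,0.017,0],[0,0,-0.033,0.022,0],[0,0,-0.033,0.024,0],[0,0,-0.03,0.024,0]]}}

```text
t: 36.5
ee_pos: [585.4, 125.9, 219.4]
orientation: [-0.0, 0.082, 0.997, -0.0]
ft_force: [-0.5, 0.6, 1.7]
width: -0.001
grasp_force: 0.9
```

Run:
```python
from h import *
from workcell import env
s=env.state();print(s["t"],np.round(s["ee_pos"],1),np.round(s["ft_force"],1))
d=env.get_image("side")[:,:,::-1];w=env.get_image("wrist")[:,:,::-1]
cv2.imwrite("pics/v10.png",np.hstack([cv2.resize(d[60:270,150:360],(400,400)),cv2.resize(w,(533,400))[:, :400]]))
```

```text
36.5 [585.4 125.9 219.4] [-0.5  0.6  1.7]
```

View pics/v10.png

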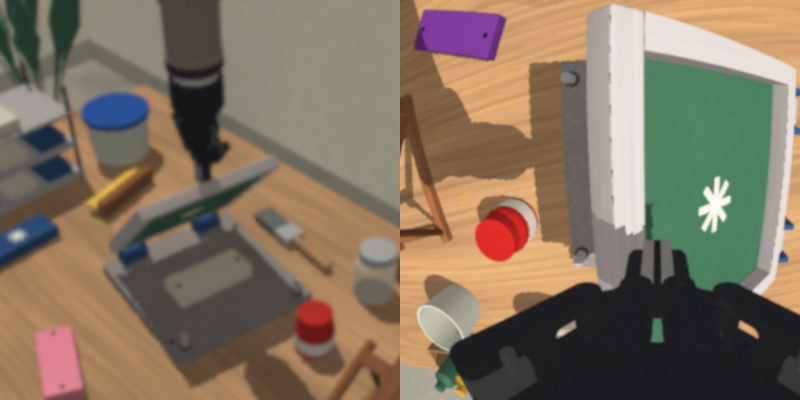

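The screen is coming down, with the fingertips on its free-edge tube (side view (205,175)) and the plaque still in place beneath it. I'll continue along the arc.

Call:
{"name": "send_rows", "arguments": {"moves": [[0,0,-0.035,0.026,0],[0,0,-0.032,0.027,0],[0,0,-0.03,0.03,0],[0,0,-0.022,0.033,0],[0,0,-0.02,0.034,0],[0,0,-0.018,0.034,0],[0,0,-0.014,0.036,0],[0,0,-0.012,0.036,0],[0,0,-0.01,0.036,0]]}}

```text
t: 37.5
ee_pos: [573.1, 51.0, 102.2]
orientation: [-0.0, 0.081, 0.997, -0.0]
ft_force: [0.1, -0.6, 1.7]
width: -0.006
grasp_force: 0.5
```

Call:
{"name": "send_rows", "arguments": {"moves": [[0,0,-0.006,0.035,0],[0,0,-0.005,0.035,0],[0,0,-0.003,0.03,0],[0,0,0,0.01,0],[0,0,0,0,0]]}}

```text
t: 38.0
ee_pos: [571.8, 46.1, 58.7]
orientation: [-0.001, 0.081, 0.997, -0.0]
ft_force: [0.2, 1.2, 0.6]
width: 0.003
grasp_force: 0.0
```

Call:
{"name": "send_rows", "arguments": {"moves": [[0,0,0,0.006,0],[0,0,0,0.006,0],[0,0,0,0,0]]}}

```text
t: 38.3
ee_pos: [572.8, 46.1, 55.4]
orientation: [0.001, 0.081, 0.997, 0.0]
ft_force: [0.2, 0.5, 4.9]
width: -0.003
grasp_force: 2.0
```

Call:
{"name": "send_rows", "arguments": {"moves": [[0,0,0,0.004,0],[0,0,0,0.003,0],[0,0,0,0,0]]}}

```text
t: 38.6
ee_pos: [572.8, 46.8, 52.1]
orientation: [0.001, 0.081, 0.997, 0.0]
ft_force: [1.9, 3.0, 1.0]
width: -0.0
grasp_force: 1.4
```

The height is below the expected stop and there is a sideways force, so the tip is likely at the tube's inner edge. I'll rise, centre it on the tube and press again.

Call:
{"name": "send_rows", "arguments": {"moves": [[0,0,0.002,-0.03,0],[0,0,0,-0.04,0],[0,0,-0.02,0,0],[0,0,-0.018,0,0],[0,0,0,0.03,0],[0,0,0,0.02,0],[0,0,0,0.005,0],[0,0,0,0,0]]}}

```text
t: 39.4
ee_pos: [569.2, 31.8, 56.8]
orientation: [-0.001, 0.081, 0.997, -0.0]
ft_force: [0.2, 0.4, 0.6]
width: -0.0
grasp_force: 0.0
```

Call:
{"name": "send_rows", "arguments": {"moves": [[0,0,0,0.006,0],[0,0,0,0.005,0],[0,0,0,0,0]]}}

```text
t: 39.7
ee_pos: [570.2, 31.7, 55.4]
orientation: [-0.0, 0.081, 0.997, 0.001]
ft_force: [-7.8, 0.3, 19.8]
width: 0.001
grasp_force: 10.2
```

Call:
{"name": "send_rows", "arguments": {"moves": [[0,0,0,0.004,0],[0,0,0,0.003,0],[0,0,0,0,0]]}}

```text
t: 40.0
ee_pos: [570.3, 31.8, 55.1]
orientation: [-0.0, 0.082, 0.997, 0.002]
ft_force: [-17.4, 0.8, 48.3]
width: -0.001
grasp_force: 23.8
```

Firm stop at TCP z 55.4, where 55.5 is expected for the screen fully down. I'll retreat.

Call:
{"name": "send_rows", "arguments": {"moves": [[0,0,0,-0.03,0],[0,0,0,-0.06,0],[0,0,0,-0.1,0],[0,0,-0.05,-0.08,0],[0,0,-0.05,-0.03,0],[0,0,0,0,0],[0,0,0,0,0],[0,0,0,0,0]]}}

```text
t: 40.8
ee_pos: [562.6, -6.9, 169.3]
orientation: [-0.001, 0.081, 0.997, -0.0]
ft_force: [0.8, 1.0, -0.2]
width: -0.002
grasp_force: 0.0
```

Run:
```python
from h import *
from workcell import env
i=env.camera_info("side");im=env.get_image("side")
H=np.array([606.4,263.8,59]);X=np.array([.987,-.162,0]);Y=np.array([.162,.987,0])
# brightness profile along the free edge's outward direction: grey tube outer top edge, expected at 245 from hinge, z 69
for x in(-80,60):
    print([int(im[tuple(proj(i,H+X*x-Y*r+np.array([0,0,10])).round().astype(int)[::-1])].mean()) for r in range(210,265,4)])
print(env.close_job())
```

```text
[80, 80, 84, 90, 139, 171, 185, 180, 173, 148, 109, 97, 91, 86]
[79, 79, 80, 97, 142, 142, 173, 179, 159, 159, 115, 98, 90, 90]
the job is handed in; nothing more can be done
None
```

The job is handed in at about 41 s: the plaque is pressed flat and home on all three stops by force and camera checks, and the screen is fully down. Two contacts were heavier than I meant: the fingertips touched the bed or the plaque at up to 48 N, and the screen was pressed at 48 N.

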